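Push the tip rack home into the locating corner

TASK

Push the pipette-tip rack along the bench, without gripping or lifting it, into the aluminium locating corner until it is fully home: its long side flush against the long fence and its end against the short stop. Leave the vial block and everything else on the bench standing where it is, and finish with the hand clear of everything.

Things in the scene. Friction and masses are not known exactly. Their poses are not given: they have to be found in the camera images.
- rack: Pipette-tip rack: a closed grey box with a white top and a dense 8 by 12 grid of small tips (5 mm high, only for looks). 88 mm (its x) by 126 mm (its y), 52 mm high, vertical sides, too wide to grip. About 0.35 kg; slides under roughly 1 to 4 N. Origin at the centre of its underside, z up. Starts up to 20 degrees askew; either end may meet the stop.
- corner: Locating corner: an L of plain aluminium bar fixed to the bench, both legs 12 mm thick, 35 mm high. Origin: the inside corner at bench level. The long fence runs 340 mm along +y, its inner face at x = 0 looking along -x (towards the robot). The short stop runs 110 mm along -x, its inner face at y = 0 looking along +y. Its place and yaw (up to 7 degrees) vary.
- home (a point): Bench point where the rack's centre stands when fully home, its 126 mm side along the fence: x = -44 mm, y = +63 mm from the corner's origin, in the corner's frame. Same axes as the corner.
- block: Bystander: grey vial block, 60 mm (x) by 90 mm (y), 32 mm high, with six black-capped amber vials reaching 56 mm. Origin at the centre of its underside. It and the rack may have swapped places. Leave it.
- jar: Bystander: small jar, 42 mm diameter, 42 mm high, to the left of the racks. Origin at the centre of its underside.
- bottle: Bystander: amber bottle, 62 mm diameter, 125 mm high. Origin at the centre of its underside.
- flask: Bystander: small conical glass flask, 72 mm diameter at the foot, 98 mm high. Origin at the centre of its underside.
- pot: Bystander: white plastic pot, 68 mm diameter, 75 mm high. Origin at the centre of its underside.
- dish: Bystander: flat glass dish, 90 mm diameter, 16 mm high, to the right of the racks. Origin at the centre of its underside.
- weight: Bystander: brass weight, 32 mm diameter, 30 mm high, standing behind the long fence. Origin at the centre of its underside.
Things that resemble listed ones, but are neither listed nor needed, are in the scene too. What is shaped like the rack but pink, turquoise or yellow is not meant.

How it is judged (in metres and radians):
At the end, for the whole second after the job is handed in: The rack stands flat on the bench at rest with its centre within 4 mm of the fully home position along both fence and stop, its long side parallel to the long fence within 0.05 rad (3 degrees), and every bystander is within 15 mm of where it started (x of rack in the frame of corner between -0.048 and -0.041 m and y of rack in the frame of corner between 0.06 and 0.067 m and angle between the x axis of rack and the x axis of corner, either way round below 0.05 rad and angle between rack's own z axis and vertical below 0.05 rad and height (world z) of rack below 0.004 m and linear speed of rack below 0.01 m/s and distance of each of block, jar, bottle, flask, pot, dish, weight from where it was at the start of the episode below 0.015 m); the robot touches nothing.
It fails at once if the rack is lifted off the bench (more than 10 mm) or tipped (more than 0.2 rad) (height (world z) of rack above 0.01 m or angle between rack's own z axis and vertical above 0.2 rad).
It fails at once if a bystander is pushed or knocked more than 15 mm from its place (distance of any of block, jar, bottle, flask, pot, dish, weight from where it was at the start of the episode above 0.015 m).
It also fails if it takes over 58 s, if anything falls off the work surface, if the arm or the gripper's body presses on something with over 40 N, if the wrist force passes 120 N, or if a joint passes its speed limit or range.

ROBOT

A 6-joint arm with a two-finger parallel gripper is mounted at the origin on the work surface. World frame = base frame: x ahead of the robot, y to its left, z up, the work surface at z = 0. Lengths are in mm, angles in rad, forces in N, time in s.
With the tool pointing down it reaches from about 275 to 875 mm from the base axis. Payload 12.5 kg.
Tool frame: the origin (TCP) lies between the finger pads; the fingertips stand 17 mm ahead of it and the grasp point (between the pads) lies 2 mm behind it (finger_overhang is the distance from the TCP to the fingertips, in mm); z points along the fingers, y is the direction in which the jaws open and shut (so a half turn about z gives the same grasp; the last joint's range is limited). The gripper opens to 85 mm and grips with 20 to 120 N. Pads are 22 mm wide; open, the fingers measure 114 mm over their backs; the gripper's body (76 mm by 85 mm) begins 54 mm behind the grasp point. The pads swing forward as they close: fully open they stand 13 mm farther back than shut.
Start: joints at [-0.085, 0.351, 1.652, -0, 1.139, -0.085], TCP at [549.986, 0.027, 248.29] pointing down, gripper open.
Joint ranges: [-2.75, 2.75], [-0.79, 2.1], [0.01, 2.65], [-1.57, 4.71], [0.07, 3.14], [-2.87, 2.87]. Speed limits (rad/s): [2.22, 2.22, 2.79, 3.14, 3.14, 3.14].

INTERFACE

Orientations are given as a unit quaternion [w, x, y, z].
In Python, from station import observe, read_camera, calibration, sign_off, finger_overhang gives the robot as it stands.
- The arm moves only by the tool jog_arm, never from a script. Its argument "rows" is text: rows parted by semicolons, each of 7 numbers parted by spaces: the shift along the world's x, y, z in cm, then the turn, a rotation vector about the world's x, y, z in rad, then the finger opening in cm, from 0 to 8.54. In form: dx dy dz ax ay az claw; .... A call has 1 to 12 rows; each row is the pose to reach, as a shift and turn from the pose commanded when the call began; what a row does not reach only later rows make up. A row lasts 1/10 s, in which the tool goes at most 50 mm and 8.59 degrees, less where a joint would pass 70% of its speed; a pose out of reach is approached as far as the arm can. A call with a gripper value outside its range is refused whole. The fingers move at their own pace and stop on an object; "grip_force" is the grip in N (left out, the last holds). Time passes only in rows, so rows that repeat a pose let the fingers close. It gives the time, the measured TCP pose, the force and the opening at its end, in the units of the state.
- observe(): the state, without advancing time (a new reading comes with each control period).
- read_camera(name): name is "scene" or "side" or "wrist"; returns the picture (480x640x3 uint8, blue, green, red); there is no depth.
- calibration(name): a dict with "fx", "fy", "cx", "cy" (pixels), "R" (3x3) and "t" (3): a world point X has camera coordinates R X + t. Camera axes: x right, y down, z forward; pixel columns grow to the right and rows downward; lengths in mm; the calibration is good to about 2 mm. A picture is of the moment at which its call begins: read the wrist's pose just before it. calibration takes no time and is no camera call; for the wrist camera it gives the pose at the moment of the call.
- sign_off(): hands the job in, once; it reports no verdict.
The state is a dict: "clock": time; "joint_positions": joint angles; "qvel": joint speeds; "effort": joint torques, N m; "position": TCP position; "tcp_rot": TCP orientation; "contact_force": force on the tool from outside, world axes, zero at the start; "ft_torque": the same for the moment, N m; "grip_width": finger opening in mm.
Only numpy, scipy, OpenCV 4.12 (cv2) and the standard library are available. Lean on these libraries where they do the work, as an engineer would, in place of code of your own. Each camera call takes 0.05 s, during which the arm holds its last target.

## Working session

There is one attempt and no reset: what is moved stays moved. The work goes in short steps, Python scripts to look and compute and a tool call to move; the robot and the scene stay as the last step left them, time stands still between calls to the robot, and variables do not carry over. Pictures are saved under pics/ and viewed, and the job is handed in when it is done.

Besides the shell and the picture viewer there is one more tool, called after ">>>" by a JSON object that holds its "op" and its "data". jog_arm: Moves the arm, as the interface text tells. Its arguments: {"type":"object","properties":{"rows":{"type":"string"},"grip_force":{"type":"number"}},"required":["rows"]}

```bash
mkdir -p pics; ls
python3 - <<'E'
from station import *
import cv2
print(observe())
for n in ["scene","side"]:
    im=read_camera(n); cv2.imwrite(f"pics/{n}0.png",im); c=calibration(n); print(n,c)
E
```

```text
pics
{'clock': 0.0, 'joint_positions': array([-8.46194252e-02,  3.51223502e-01,  1.65244861e+00,  9.77185831e-07,
        1.13909301e+00, -8.46035438e-02]), 'qvel': array([-0.00021871,  0.00032488,  0.00210573,  0.00056244, -0.00088222,
       -0.00024521]), 'effort': array([ 1.33101348e-03, -5.06107914e+01, -2.91406649e+01,  6.01447425e-06,
        4.57781483e-03,  4.96419239e-05]), 'position': array([5.49679517e+02, 4.22963509e-02, 2.47756065e+02]), 'tcp_rot': array([-4.48363281e-04,  7.07112419e-01,  7.07100900e-01, -3.77674100e-04]), 'contact_force': array([-0.34156907,  0.52615806,  0.16636587]), 'ft_torque': array([ 0.02096312,  0.01341329, -0.02059286]), 'grip_width': 85.61406706930534}
scene {'fx': 493.28874744780535, 'fy': 493.28874744780535, 'cx': 328.50695672827175, 'cy': 240.58115827316163, 'R': array([[-0.18073337,  0.98336214, -0.01828512],
       [ 0.67488719,  0.11047174, -0.72960487],
       [-0.71544582, -0.14420434, -0.68362445]]), 't': array([  53.87722187, -307.50420652, 1566.04728427])}
side {'fx': 501.7470802193286, 'fy': 501.7470802193286, 'cx': 320.36850616068, 'cy': 236.34008271394404, 'R': array([[ 0.99024228, -0.13897607,  0.0102901 ],
       [-0.09641451, -0.73654919, -0.66947706],
       [ 0.10062045,  0.66195237, -0.74276146]]), 't': array([-519.40901253,  129.23946392, 1059.13713964])}
```

View pics/scene0.png

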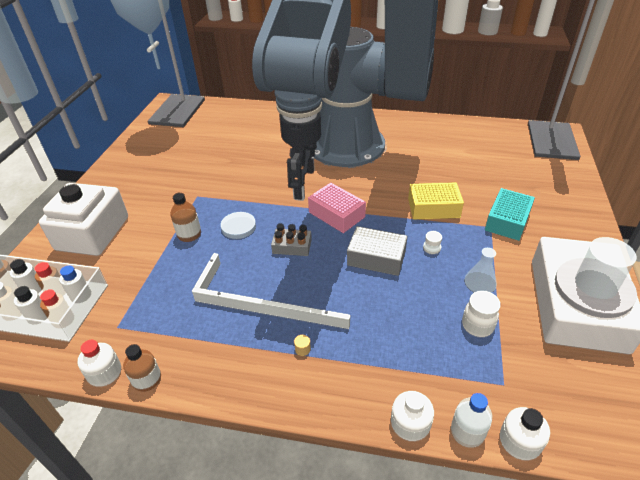

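View pics/side0.png

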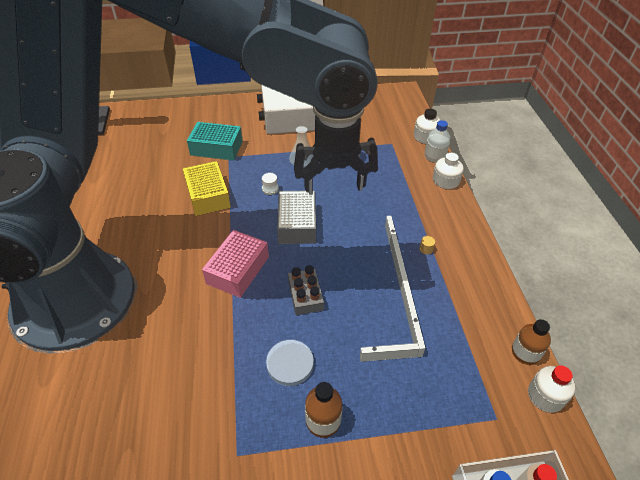

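```bash
cat > h.py <<'E'
import numpy as np, cv2
from station import *
def ray(c,uv,z):
    R=np.array(c["R"]);t=np.array(c["t"])
    d=R.T@np.array([(uv[0]-c["cx"])/c["fx"],(uv[1]-c["cy"])/c["fy"],1.0]); o=-R.T@t
    return (o+d*(z-o[2])/d[2])[:2]
def proj(c,X):
    p=np.array(c["R"])@np.array(X,float)+c["t"]; return c["fx"]*p[0]/p[2]+c["cx"],c["fy"]*p[1]/p[2]+c["cy"]
E
python3 - <<'E'
import cv2
a=cv2.imread("pics/scene0.png");
cv2.imwrite("pics/s_crop.png",cv2.resize(a[200:340,180:440],None,fx=3,fy=3,interpolation=cv2.INTER_CUBIC))
b=cv2.imread("pics/side0.png")
cv2.imwrite("pics/d_crop.png",cv2.resize(b[175:375,240:450],None,fx=3,fy=3,interpolation=cv2.INTER_CUBIC))
E
```

```text
(no output)
```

View pics/s_crop.png

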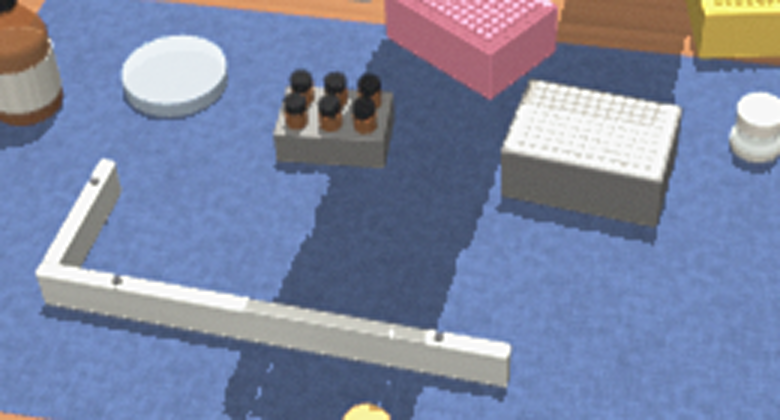

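View pics/d_crop.png

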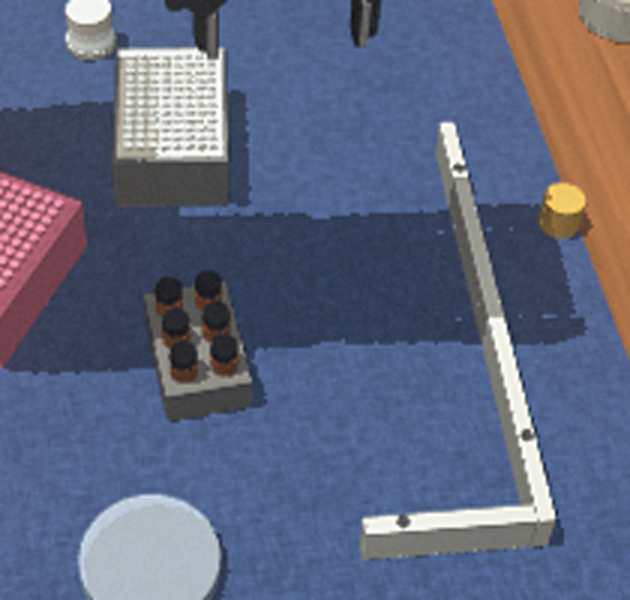

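Run:
```python
from h import *
S=calibration("scene");D=calibration("side")
def s(u,v,z): return ray(S,(u/3-0.33+180,v/3-.33+200),z).round(1)
def d(u,v,z): return ray(D,(u/3-.33+240,v/3-.33+175),z).round(1)
print("rack S",[s(*p) for p in [(528,82,52),(680,107,52),(664,166,52),(503,149,52),(502,193,0),(655,222,0)]])
print("rack D",[d(*p) for p in [(118,48,52),(226,50,52),(228,158,52),(114,155,52),(114,203,0),(229,203,0)]])
print("corner S outer, end outer, stopend", [s(*p) for p in [(42,272,35),(510,347,35),(102,160,35),(118,166,35),(60,265,35),(43,300,0),(508,384,0)]])
print("corner D inner, outer, fence end inner/outer, stop end", [d(*p) for p in [(529,508,35),(552,518,35),(440,126,35),(455,124,35),(362,519,35),(362,536,35)]])
print("block S",[s(*p) for p in [(277,133,32),(387,138,32),(393,93,32),(277,162,0),(385,164,0)]])
print("block D",[d(*p) for p in [(146,296,32),(225,284,32),(251,382,32),(164,395,32)]])
```

```text
rack S [array([447.4,  95.4]), array([457.7, 218.3]), array([526. , 210.8]), array([527.5,  87.4]), array([524.4,  86.5]), array([536. , 208.8])]
rack D [array([453.8, 218.4]), array([539.7, 205. ]), array([525.5,  87. ]), array([440.9, 101.1]), array([438. ,  99.2]), array([526.5,  87.6])]
corner S outer, end outer, stopend [array([ 692. , -227.1]), array([703.3, 119.7]), array([ 573.6, -224.3]), array([ 578. , -209.5]), array([ 683.4, -216.6]), array([ 690.3, -234.6]), array([708.6, 119.5])]
corner D inner, outer, fence end inner/outer, stop end [array([ 676.5, -222.8]), array([ 689. , -231.6]), array([696.9, 115.2]), array([709.1, 115.8]), array([ 570. , -216.3]), array([ 567.7, -228. ])]
block S [array([518.4, -97.2]), array([509.7,  -8.8]), array([456.4, -15.2]), array([ 519.5, -100.1]), array([507.5, -12.4])]
block D [array([452.6, -19.8]), array([509.6, -16.4]), array([ 515.9, -102.3]), array([ 456.4, -105. ])]
```

Run:
```python
from h import *
S=calibration("scene");D=calibration("side")
print(finger_overhang if not callable(finger_overhang) else finger_overhang())
for n,uv,z in [("jar top",(433,237),42),("pot top",(483,302),75),("flask foot",(481,284),0),("pink top nearR",(364,205),52),("pink bottom",(343,230),0),("pink topfar",(330,187),52),("yellow topL",(411,202),52),("yellow bl",(413,216),0),("yellow br",(460,218),0),("weight",(302,340),30)]:
    print(n,ray(S,uv,z).round())
for n,uv,z in [("jar top",(269,179),42),("flask foot",(303,158),0),("pinkR top",(268,239),52),("pink top top",(236,233),52),("yel",(227,195),52),("weight",(428,240),30)]:
    print("side",n,ray(D,uv,z).round())
```

```text
17.0
jar top [442. 282.]
pot top [657. 383.]
flask foot [537. 397.]
pink top nearR [360. 104.]
pink bottom [406.  58.]
pink topfar [299.   5.]
yellow topL [329. 221.]
yellow bl [322. 231.]
yellow br [310. 353.]
weight [777.  35.]
side jar top [433. 275.]
side flask foot [532. 397.]
side pinkR top [417.  66.]
side pink top top [347.  93.]
side yel [329. 219.]
side weight [776.  35.]
```

>>> {"op": "jog_arm", "data": {"rows": "-13.5 15.2 0 0 0 1.51 6;-13.5 15.2 0 0 0 1.51 6;-13.5 15.2 0 0 0 1.51 6;-13.5 15.2 0 0 0 1.51 6;-13.5 15.2 0 0 0 1.51 6;-13.5 15.2 0 0 0 1.51 6;-13.5 15.2 0 0 0 1.51 6;-13.5 15.2 0 0 0 1.51 6;-13.5 15.2 0 0 0 1.51 6;-13.5 15.2 0 0 0 1.51 6;-13.5 15.2 0 0 0 1.51 6;-13.5 15.2 -10 0 0 1.51 6"}}

```text
clock: 1.3
position: [418.1, 152.8, 201.8]
tcp_rot: [0.005, 0.032, 0.999, 0.001]
contact_force: [2.0, 0.2, -1.5]
grip_width: 59.7
```

Run:
```python
from h import *
for n in ["scene","wrist"]: cv2.imwrite(f"pics/{n}1.png",read_camera(n))
o=observe();print(o["clock"],o["position"],o["tcp_rot"],o["grip_width"])
```

```text
1.4 [412.431889   151.33730876 194.50176616] [-0.00388886  0.03231847  0.99946943 -0.00112114] 59.774638393953225
```

View pics/scene1.png

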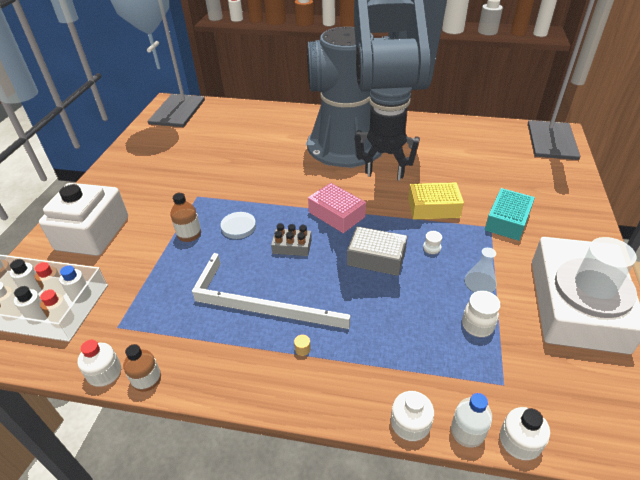

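View pics/wrist1.png

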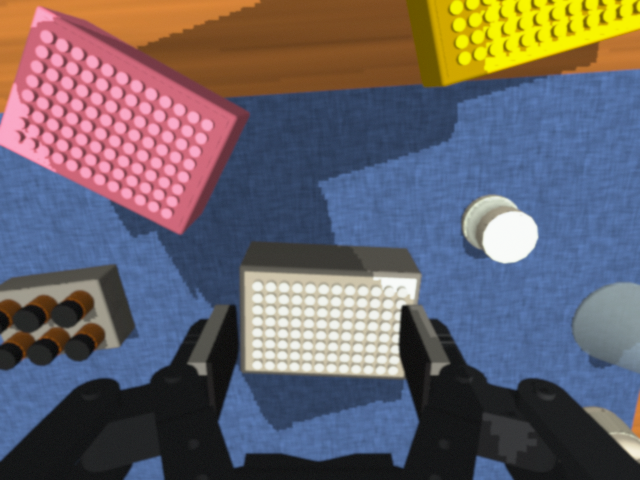

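>>> {"op": "jog_arm", "data": {"rows": "0 0 -4 0 0 0 6;0 0 -8 0 0 0 6;0 0 -11 0 0 0 6;0 0 -12 0 0 0 6;0 0 -12 0 0 0 6;0 0 -12 0 0 0 6;0 0 -12 0 0 0 6"}}

```text
clock: 2.1
position: [415.9, 152.3, 79.9]
tcp_rot: [0.001, 0.031, 1.0, 0.0]
contact_force: [-0.3, 0.5, -0.1]
grip_width: 60.2
```

Run:
```python
from h import *
cv2.imwrite(f"pics/side2.png",cv2.resize(read_camera("side")[150:350,200:450],None,fx=3,fy=3))
o=observe();print(o["clock"],o["position"],o["tcp_rot"],o["grip_width"])
```

```text
2.15 [415.79321383 152.25005364  79.69321272] [1.15435817e-03 3.05694092e-02 9.99531926e-01 3.27517643e-04] 60.365564423879846
```

View pics/side2.png

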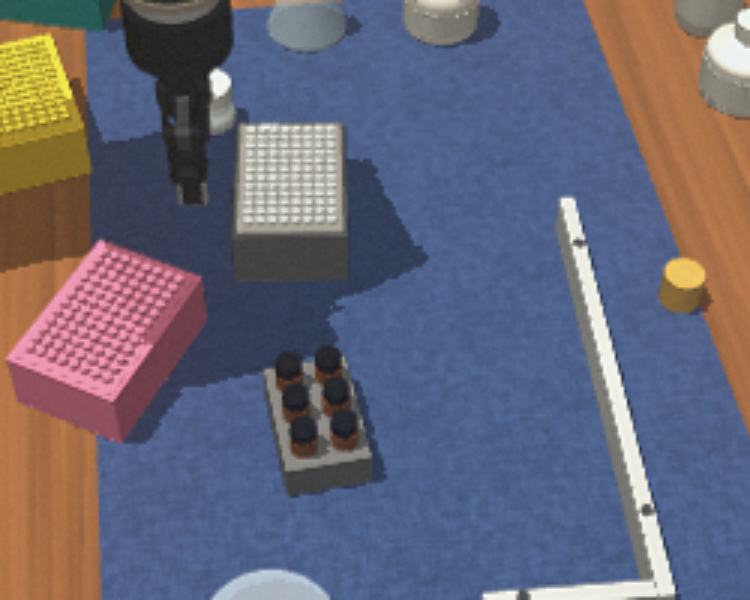

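>>> {"op": "jog_arm", "data": {"rows": "0 0 -3 0 0 0 6;0 0 -5.2 0 0 0 6;0 0 -5.2 0 0 0 6;0 0 -5.2 0 0 0 6;0 0 -5.2 0 0 0 6"}}

```text
clock: 2.65
position: [415.7, 152.2, 27.6]
tcp_rot: [0.001, 0.03, 1.0, 0.0]
contact_force: [-0.4, 0.3, -0.0]
grip_width: 59.9
```

>>> {"op": "jog_arm", "data": {"rows": "0.5 0 0 0 0 0 6;1 0 0 0 0 0 6;1.4 -0.1 0 0 0 0 6;1.8 -0.1 0 0 0 0 6;2.2 -0.1 0 0 0 0 6;2.7 -0.2 0 0 0 0 6;3.3 -0.2 0 0 0 0 6;4 -0.2 0 0 0 0 6;4.7 -0.3 0 0 0 0 6;5.4 -0.3 0 0 0 0 6;6 -0.4 0 0 0 0 6;6 -0.4 0 0 0 0 6"}}

```text
clock: 3.85
position: [476.1, 148.0, 26.4]
tcp_rot: [0.001, 0.031, 1.0, 0.0]
contact_force: [0.1, -0.6, 0.5]
grip_width: 60.2
```

Run:
```python
from h import *
cv2.imwrite(f"pics/side3.png",cv2.resize(read_camera("side")[150:350,200:450],None,fx=3,fy=3))
```

```text
(no output)
```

View pics/side3.png

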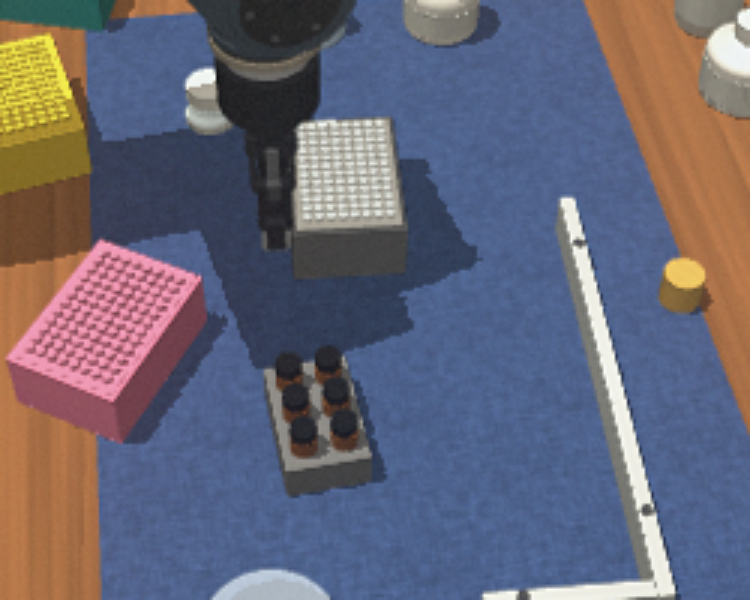

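Run:
```python
from h import *
D=calibration("side")
def d(u,v,z): return ray(D,(u/3-.33+200,v/3-.33+150),z).round(1)
print([d(*p) for p in [(294,277,0),(406,270,0),(294,228,52),(405,224,52),(391,119,52)]])
```

```text
[array([484.3,  94.1]), array([571.8,  90. ]), array([485.8,  97.3]), array([569.5,  90.6]), array([576.7, 207.3])]
```

>>> {"op": "jog_arm", "data": {"rows": "0.8 0 0 0 0 0 6;1.8 -0.1 0 0 0 0 6;2.9 -0.2 0 0 0 0 6;4 -0.2 0 0 0 0 6;5.1 -0.3 0 0 0 0 6;6.2 -0.4 0 0 0 0 6;7.3 -0.4 0 0 0 0 6;8.4 -0.5 0 0 0 0 6;9.4 -0.6 0 0 0 0 6;10.3 -0.6 0 0 0 0 6;11 -0.7 0 0 0 0 6;11.3 -0.7 0 0 0 0 6"}}

```text
clock: 5.1
position: [588.6, 140.9, 26.3]
tcp_rot: [0.0, 0.03, 1.0, -0.0]
contact_force: [-3.9, 0.4, 3.2]
grip_width: 59.9
```

Run:
```python
from h import *
cv2.imwrite(f"pics/side4.png",cv2.resize(read_camera("side")[150:350,200:450],None,fx=3,fy=3))
cv2.imwrite(f"pics/scene4.png",cv2.resize(read_camera("scene")[200:380,200:460],None,fx=3,fy=3))
```

```text
(no output)
```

View pics/side4.png

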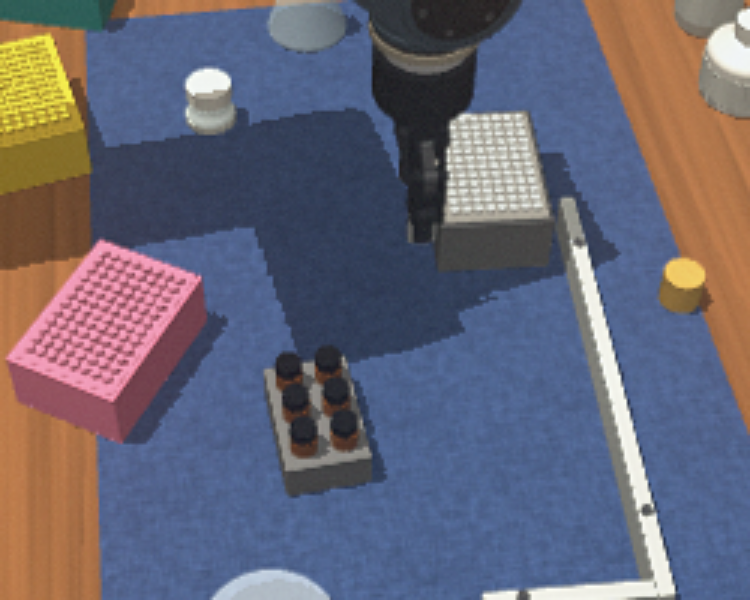

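View pics/scene4.png

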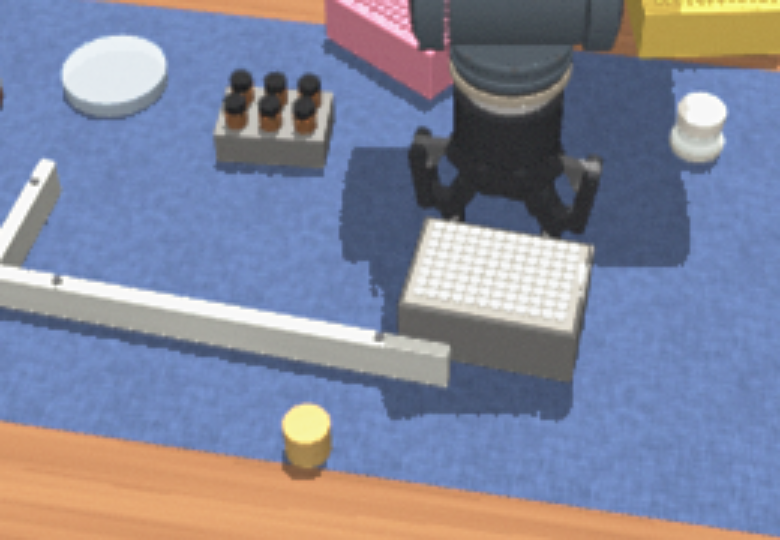

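Run:
```python
from h import *
D=calibration("side");S=calibration("scene")
def d(u,v,z): return ray(D,(u/3-.33+200,v/3-.33+150),z).round(1)
def s(u,v,z): return ray(S,(u/3-0.33+200,v/3-.33+200),z).round(1)
print([d(*p) for p in [(438,268,0),(551,262,0),(438,226,52),(549,219,52),(529,113,52),(448,116,52)]])
print([s(*p) for p in [(404,299,52),(576,329,52),(593,245,52),(430,220,52),(571,378,0)]])
```

```text
[array([597. ,  88.8]), array([686.2,  83.5]), array([593.9,  85.3]), array([678.7,  81.6]), array([688.9, 200.1]), array([623., 205.])]
[array([680.3,  83.6]), array([687. , 203.9]), array([608. , 209.1]), array([603. ,  89.5]), array([689. , 204.2])]
```

>>> {"op": "jog_arm", "data": {"rows": "-1.5 0 0 0 0 0 6;-3 0 0 0 0 0 6;-3 0 4 0 0 0 6;-3 0 8 0 0 0 6;-3 0 12 0 0 0 6;-3 3 12 0 0 -0.14 3;0 7 12 0 0 -0.28 3;3 9.6 12 0 0 -0.42 3;5.6 9.6 12 0 0 -0.56 3;5.6 9.6 12 0 0 -0.7 3;5.6 9.6 12 0 0 -0.84 3;5.6 9.6 12 0 0 -0.98 3"}}

```text
clock: 6.4
position: [644.1, 237.1, 146.1]
tcp_rot: [0.0, 0.5, 0.866, 0.0]
contact_force: [-0.2, -1.0, -0.5]
grip_width: 29.8
```

>>> {"op": "jog_arm", "data": {"rows": "0 0 0 0 0 -0.14 3;0 0 0 0 0 -0.28 3;0 0 0 0 0 -0.42 3;0 0 0 0 0 -0.57 3;0 0 0 0 0 -0.59 3;0 0 0 0 0 -0.59 3"}}

```text
clock: 7.0
position: [644.0, 237.1, 146.3]
tcp_rot: [0.0, 0.727, 0.687, 0.0]
contact_force: [0.5, -0.0, 0.6]
grip_width: 30.2
```

Run:
```python
from h import *
o=observe();print(o["clock"],o["position"],o["tcp_rot"],o["grip_width"])
from scipy.spatial.transform import Rotation as R
q=o["tcp_rot"];print(R.from_quat([q[1],q[2],q[3],q[0]]).as_matrix().round(3))
cv2.imwrite(f"pics/side5.png",cv2.resize(read_camera("side")[50:350,200:500],None,fx=2,fy=2))
```

```text
7.0 [644.00238741 237.0721577  146.29822114] [9.86430299e-05 7.26877904e-01 6.86766685e-01 1.52165145e-04] 30.23847492512751
[[ 0.057  0.998  0.   ]
 [ 0.998 -0.057  0.   ]
 [ 0.     0.    -1.   ]]
```

View pics/side5.png

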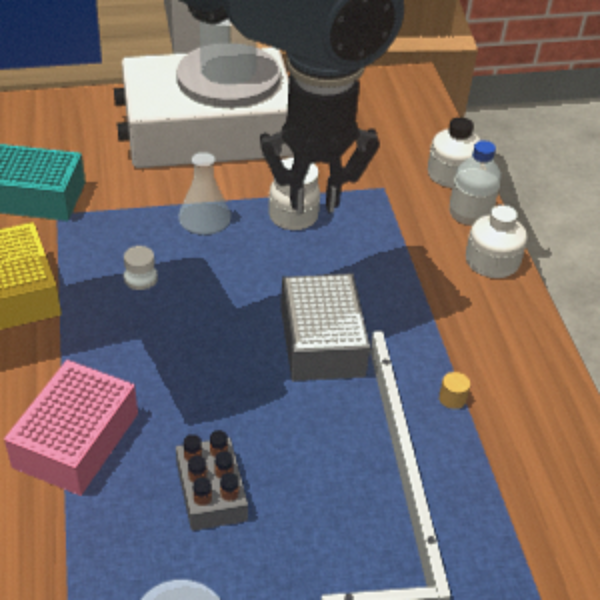

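>>> {"op": "jog_arm", "data": {"rows": "0 0 -4 0 0 0 3;0 0 -8 0 0 0 3;0 0 -11 0 0 0 3;0 0 -12 0 0 0 3;0 0 -12 0 0 0 3;0 -0.6 -12 0 0 0 3;0 -1.1 -12 0 0 0 3;-0.1 -1.6 -12 0 0 0 3;-0.1 -2.1 -12 0 0 0 3;-0.2 -2.8 -12 0 0 0 3;-0.2 -3.5 -12 0 0 0 3;-0.3 -4.3 -12 0 0 0 3"}}

```text
clock: 8.25
position: [641.3, 193.8, 26.8]
tcp_rot: [0.0, 0.728, 0.686, 0.001]
contact_force: [1.2, 5.3, 3.9]
grip_width: 30.0
```

>>> {"op": "jog_arm", "data": {"rows": "-0.1 -1 0 0 0 0 3;-0.1 -2 0 0 0 0 3;-0.2 -3 0 0 0 0 3;-0.2 -4 0 0 0 0 3;-0.3 -5 0 0 0 0 3;-0.4 -6 0 0 0 0 3;-0.4 -7 0 0 0 0 3;-0.5 -8 0 0 0 0 3;-0.5 -9 0 0 0 0 3;-0.6 -10 0 0 0 0 3;-0.6 -10.5 0 0 0 0 3;-0.6 -10.5 0 0 0 0 3"}}

```text
clock: 9.45
position: [635.0, 87.8, 26.5]
tcp_rot: [0.0, 0.728, 0.685, -0.0]
contact_force: [0.5, -1.6, 4.5]
grip_width: 29.7
```

Run:
```python
from h import *
cv2.imwrite(f"pics/side6.png",cv2.resize(read_camera("side")[130:370,200:450],None,fx=3,fy=2.5))
cv2.imwrite(f"pics/scene6.png",cv2.resize(read_camera("scene")[200:380,180:440],None,fx=3,fy=3))
```

```text
(no output)
```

View pics/side6.png

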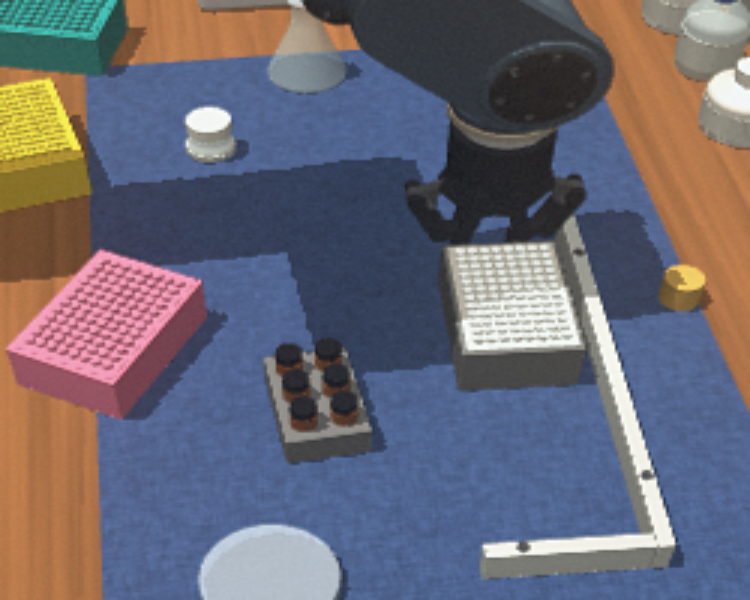

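View pics/scene6.png

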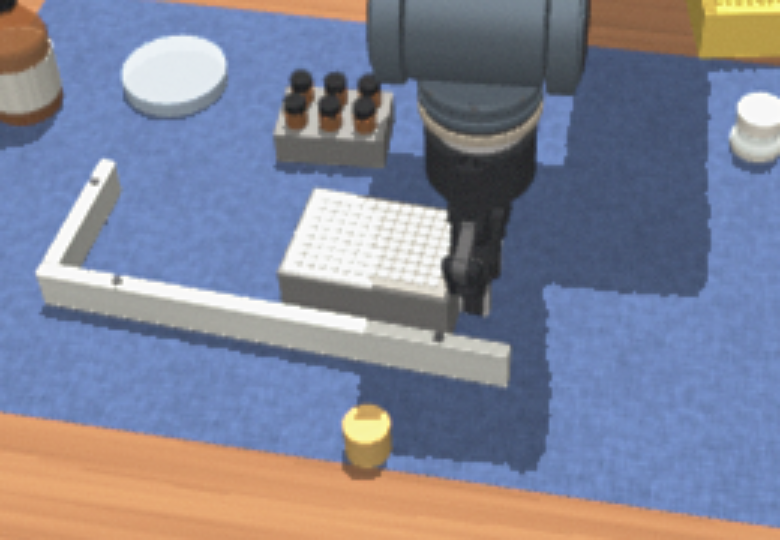

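>>> {"op": "jog_arm", "data": {"rows": "0 -0.8 0 0 0 0 3;-0.1 -1.8 0 0 0 0 3;-0.2 -2.9 0 0 0 0 3;-0.2 -4 0 0 0 0 3;-0.3 -5.1 0 0 0 0 3;-0.4 -6.2 0 0 0 0 3;-0.4 -7.3 0 0 0 0 3;-0.5 -8.4 0 0 0 0 3;-0.6 -9.5 0 0 0 0 3;-0.6 -10.5 0 0 0 0 3;-0.7 -11.5 0 0 0 0 3;-0.7 -11.5 0 0 0 0 3"}}

```text
clock: 10.75
position: [628.0, -27.4, 26.3]
tcp_rot: [0.0, 0.728, 0.685, -0.0]
contact_force: [-0.2, -0.1, -0.8]
grip_width: 29.9
```

>>> {"op": "jog_arm", "data": {"rows": "0 -0.7 0 0 0 0 3;-0.1 -1.5 0 0 0 0 3;-0.1 -2.3 0 0 0 0 3;-0.2 -3 0 0 0 0 3;-0.2 -3.6 0 0 0 0 3;-0.2 -3.9 0 0 0 0 3;-0.2 -3.9 0 0 0 0 3"}}

```text
clock: 11.45
position: [626.0, -65.5, 26.3]
tcp_rot: [0.0, 0.728, 0.685, -0.0]
contact_force: [-0.1, 0.4, -0.7]
grip_width: 30.1
```

Run:
```python
from h import *
cv2.imwrite(f"pics/side7.png",cv2.resize(read_camera("side")[180:380,240:440],None,fx=3,fy=3))
cv2.imwrite(f"pics/scene7.png",cv2.resize(read_camera("scene")[200:350,180:440],None,fx=3,fy=3))
```

```text
(no output)
```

View pics/side7.png

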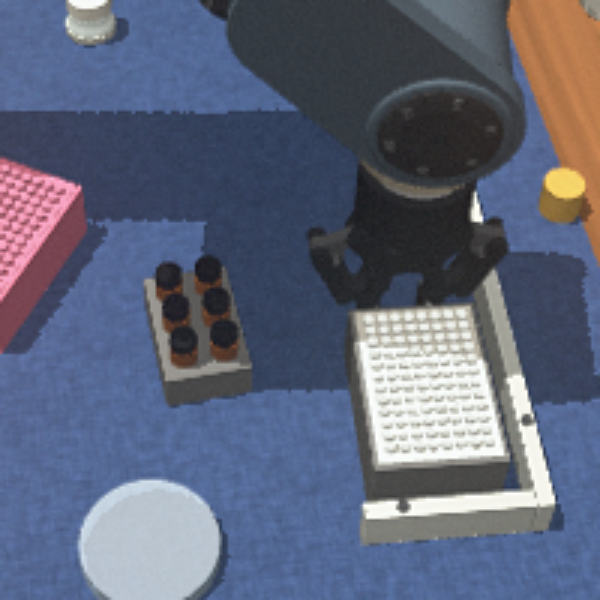

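View pics/scene7.png

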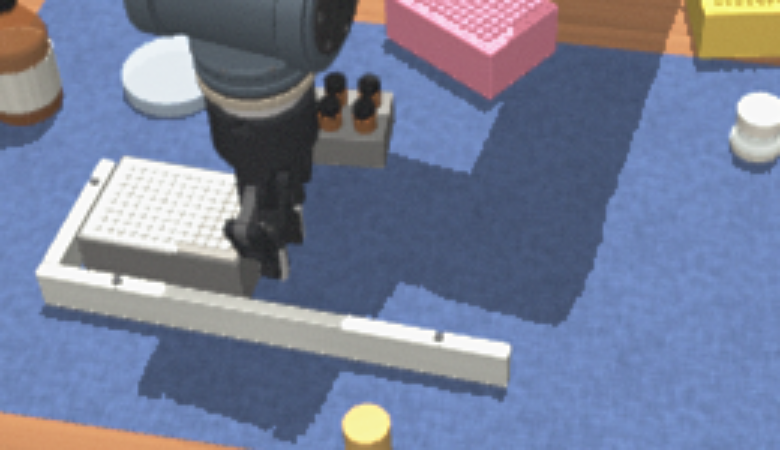

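>>> {"op": "jog_arm", "data": {"rows": "0 1.5 0 0 0 0 3;0 3 0 0 0 0 3;0 3 4 0 0 0 3;0 3 8 0 0 0 3;0 3 12 0 0 0.14 5;0 3 12 0 0 0.28 5;-3 0 12 0 0 0.42 5;-6 -4 12 0 0 0.56 5;-7.1 -8 12 0 0 0.7 5;-7.1 -8 12 0 0 0.84 5;-7.1 -8 12 0 0 0.98 5;-7.1 -8 12 0 0 1.12 5"}}

```text
clock: 12.75
position: [555.1, -143.9, 146.4]
tcp_rot: [-0.0, 0.25, 0.968, 0.0]
contact_force: [-0.5, 0.6, -0.1]
grip_width: 49.8
```

>>> {"op": "jog_arm", "data": {"rows": "0 0 0 0 0 0.14 5;0 0 0 0 0 0.28 5;0 0 0 0 0 0.45 5;0 0 0 0 0 0.45 5;0 0 0 0 0 0.45 5"}}

```text
clock: 13.25
position: [555.1, -144.1, 146.3]
tcp_rot: [-0.0, 0.032, 1.0, 0.0]
contact_force: [-0.2, 1.1, -0.4]
grip_width: 50.2
```

Run:
```python
from h import *
o=observe();print(o["clock"],o["position"],o["tcp_rot"],o["grip_width"])
cv2.imwrite(f"pics/side8.png",cv2.resize(read_camera("side")[180:380,240:440],None,fx=3,fy=3))
```

```text
13.25 [ 555.0932456  -144.08369254  146.26831564] [-5.59288309e-05  3.15636846e-02  9.99501741e-01  2.98211330e-05] 50.211790734218845
```

View pics/side8.png

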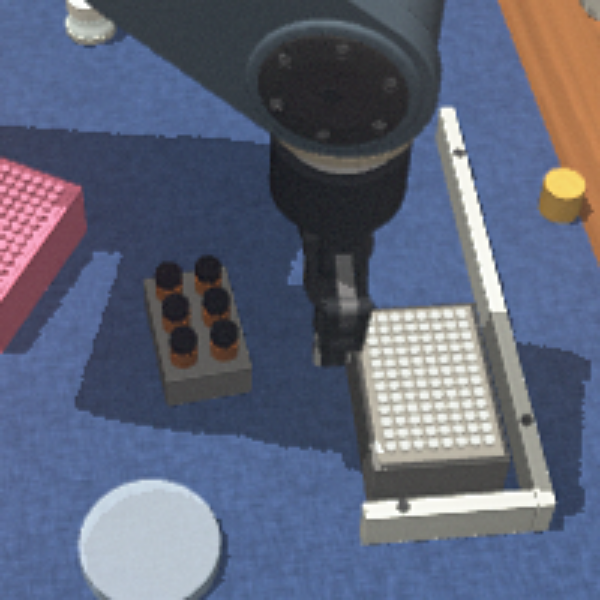

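Run:
```python
from h import *
D=calibration("side")
def d(u,v,z): return ray(D,(u/3-.33+240,v/3-.33+180),z).round(1)
print([d(*p) for p in [(475,305,52),(507,458,52),(376,467,52)]],"corner",[d(*p) for p in [(529,493,35),(440,111,35)]])
```

```text
[array([673.2, -85.5]), array([ 664.1, -205.8]), array([ 580.7, -201.2])] corner [array([ 676.5, -222.8]), array([696.9, 115.2])]
```

>>> {"op": "jog_arm", "data": {"rows": "0 0 -4 0 0 0 5;0 0 -8 0 0 0 5;0 0 -11 0 0 0 5;0 0 -12 0 0 0 5;0 0 -12 0 0 0 5;0.5 0 -12 0 0 0 5;1 0 -12 0 0 0 5;1.3 0 -12 0 0 0 5;1.6 0 -12 0 0 0 5;1.9 0 -12 0 0 0 5;2.2 0 -12 0 0 0 5;2.5 0 -12 0 0 0 5"}}

```text
clock: 14.5
position: [579.3, -145.0, 27.1]
tcp_rot: [-0.001, 0.03, 1.0, 0.0]
contact_force: [-9.8, -0.4, 11.2]
grip_width: 49.9
```

>>> {"op": "jog_arm", "data": {"rows": "0.1 0 0 0 0 0 5;0.2 0 0 0 0 0 5;0.2 0 0 0 0 0 5"}}

```text
clock: 14.8
position: [581.4, -145.0, 27.1]
tcp_rot: [-0.001, 0.03, 1.0, 0.0]
contact_force: [-7.7, -0.1, 9.9]
grip_width: 50.0
```

>>> {"op": "jog_arm", "data": {"rows": "0.1 0 0 0 0 0 5;0.2 0 0 0 0 0 5;0.2 0 0 0 0 0 5"}}

```text
clock: 15.1
position: [583.5, -145.0, 27.1]
tcp_rot: [-0.001, 0.03, 1.0, 0.0]
contact_force: [-7.8, -0.3, 10.8]
grip_width: 50.1
```

>>> {"op": "jog_arm", "data": {"rows": "0.1 0 0 0 0 0 5;0.2 0 0 0 0 0 5;0.2 0 0 0 0 0 5"}}

```text
clock: 15.4
position: [585.0, -145.0, 27.0]
tcp_rot: [-0.001, 0.03, 1.0, 0.0]
contact_force: [-10.2, -0.2, 12.2]
grip_width: 50.0
```

Run:
```python
from h import *
o=observe();print(o["contact_force"],o["ft_torque"])
cv2.imwrite(f"pics/side9.png",cv2.resize(read_camera("side")[180:380,240:440],None,fx=3,fy=3))
cv2.imwrite(f"pics/scene9.png",cv2.resize(read_camera("scene")[190:350,180:440],None,fx=3,fy=3))
```

```text
[-10.1728193   -0.21562086  12.20467405] [0.00617107 1.37948615 0.07578621]
```

View pics/side9.png

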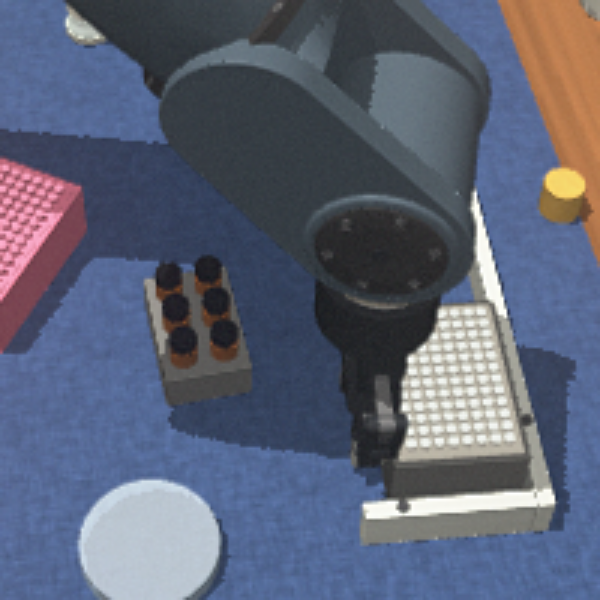

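View pics/scene9.png

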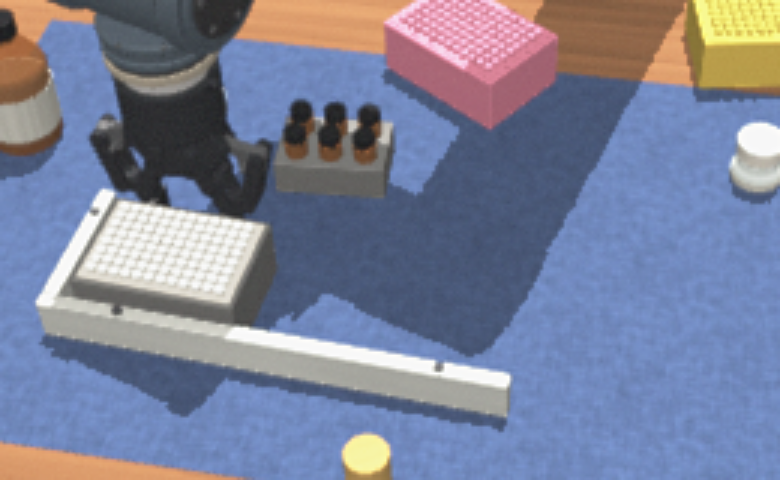

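>>> {"op": "jog_arm", "data": {"rows": "0 0 0.1 0 0 0 5;0.1 0 0.1 0 0 0 5;0.2 0 0.1 0 0 0 5;0.2 0 0.1 0 0 0 5"}}

```text
clock: 15.9
position: [585.1, -145.0, 27.2]
tcp_rot: [-0.004, 0.03, 1.0, 0.0]
contact_force: [-18.4, -3.2, 10.8]
grip_width: 49.7
```

>>> {"op": "jog_arm", "data": {"rows": "0.1 0 0 0 0 0 5;0.2 0 0 0 0 0 5;0.2 0 0 0 0 0 5"}}

```text
clock: 16.2
position: [585.2, -145.0, 27.1]
tcp_rot: [-0.006, 0.03, 1.0, 0.001]
contact_force: [-31.9, -4.3, 20.5]
grip_width: 49.8
```

>>> {"op": "jog_arm", "data": {"rows": "-1.5 0 0 0 0 0 5;-3.5 0 0 0 0 0 5;-3.5 0 4 0 0 0 5;-3.5 0 8 0 0 0 5;-3.5 0 12 0 0 -0.14 3;-3.5 3 12 0 0 -0.28 3;0 6 12 0 0 -0.42 3;3 10 12 0 0 -0.56 3;5 10.5 12 0 0 -0.7 3;5 10.5 12 0 0 -0.84 3;5 10.5 12 0 0 -0.98 3;5 10.5 12 0 0 -1.12 3"}}

```text
clock: 17.4
position: [640.1, -39.7, 147.4]
tcp_rot: [0.0, 0.559, 0.829, 0.0]
contact_force: [-0.1, 0.3, -0.2]
grip_width: 30.0
```

>>> {"op": "jog_arm", "data": {"rows": "0 0 0 0 0 -0.14 3;0 0 0 0 0 -0.28 3;0 0 0 0 0 -0.45 3;0 0 0 0 0 -0.45 3;0 0 0 0 0 -0.45 3"}}

```text
clock: 17.9
position: [640.1, -39.9, 147.5]
tcp_rot: [0.0, 0.727, 0.687, 0.0]
contact_force: [-0.5, -0.1, 0.2]
grip_width: 30.3
```

Run:
```python
from h import *
o=observe();print(o["clock"],o["position"],o["tcp_rot"],o["grip_width"])
cv2.imwrite(f"pics/side10.png",cv2.resize(read_camera("side")[180:380,240:440],None,fx=3,fy=3))
cv2.imwrite(f"pics/scene10.png",cv2.resize(read_camera("scene")[190:350,180:440],None,fx=3,fy=3))
```

```text
17.9 [640.05264041 -39.93832358 147.4570699 ] [5.37291668e-05 7.26915462e-01 6.86726951e-01 5.56135187e-05] 30.298979356658634
```

View pics/side10.png

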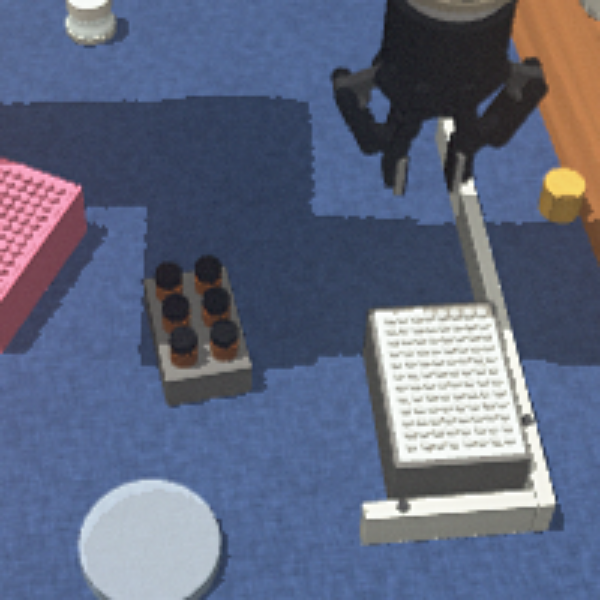

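View pics/scene10.png

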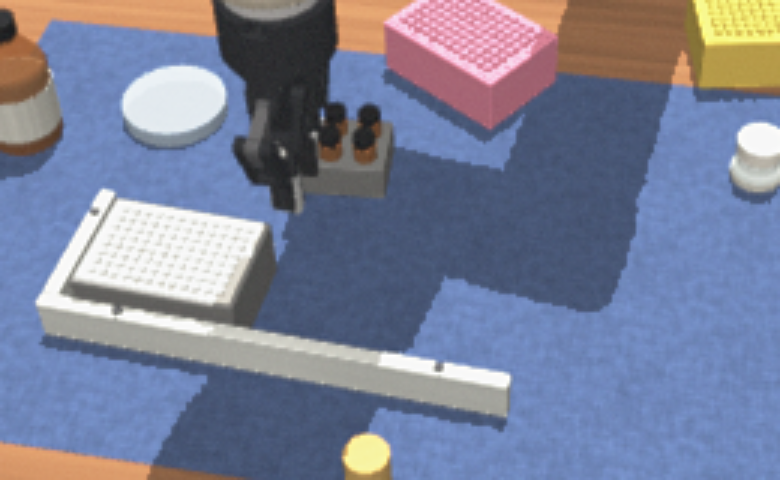

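>>> {"op": "jog_arm", "data": {"rows": "0 0 -4 0 0 0 3;0 0 -8 0 0 0 3;0 0 -11 0 0 0 3;0 0 -12 0 0 0 3;0 0 -12 0 0 0 3;0 0 -12 0 0 0 3;0 -1 -12 0 0 0 3;0 -2 -12 0 0 0 3;0 -2.6 -12 0 0 0 3;-0.1 -3 -12 0 0 0 3;-0.1 -3.4 -12 0 0 0 3;-0.1 -3.7 -12 0 0 0 3"}}

```text
clock: 19.2
position: [638.9, -77.1, 27.4]
tcp_rot: [-0.0, 0.728, 0.686, 0.0]
contact_force: [0.1, 4.1, 1.1]
grip_width: 29.8
```

>>> {"op": "jog_arm", "data": {"rows": "0 -0.1 0 0 0 0 3;0 -0.2 0 0 0 0 3;0 -0.2 0 0 0 0 3"}}

```text
clock: 19.5
position: [639.0, -78.9, 27.2]
tcp_rot: [-0.0, 0.728, 0.686, -0.0]
contact_force: [0.4, 1.6, -0.2]
grip_width: 30.2
```

>>> {"op": "jog_arm", "data": {"rows": "0 -0.1 0 0 0 0 3;0 -0.2 0 0 0 0 3;0 -0.2 0 0 0 0 3"}}

```text
clock: 19.8
position: [638.6, -79.3, 27.2]
tcp_rot: [-0.001, 0.728, 0.686, 0.0]
contact_force: [-2.2, 13.3, 4.0]
grip_width: 30.2
```

>>> {"op": "jog_arm", "data": {"rows": "0 -0.1 0 0 0 0 3;0 -0.2 0 0 0 0 3;0 -0.2 0 0 0 0 3"}}

```text
clock: 20.1
position: [638.3, -79.5, 27.2]
tcp_rot: [-0.002, 0.728, 0.686, 0.0]
contact_force: [-3.7, 24.7, 7.0]
grip_width: 29.7
```

>>> {"op": "jog_arm", "data": {"rows": "0 1 0 0 0 0 3;0 3 0 0 0 0 3;0 3 0 0 0 0 3;0 3 4 0 0 0 3;0 3 8 0 0 0 3;0 6 12 0 0 0 3;0 10 12 0 0 0 3;0 14 12 0 0 0 3;0 18 12 0 0 0 3;0 22 12 0 0 0 3;0 22 12 0 0 0 3"}}

```text
clock: 21.2
position: [638.7, 140.6, 147.2]
tcp_rot: [0.0, 0.727, 0.687, 0.0]
contact_force: [0.8, -1.0, 0.1]
grip_width: 29.6
```

Run:
```python
from h import *
o=observe();print(o["clock"],o["position"],o["contact_force"])
a=read_camera("side");b=read_camera("scene");cv2.imwrite("pics/sideF.png",a);cv2.imwrite("pics/sceneF.png",b)
cv2.imwrite(f"pics/side11.png",cv2.resize(a[260:380,340:450],None,fx=5,fy=5,interpolation=cv2.INTER_CUBIC))
cv2.imwrite(f"pics/scene11.png",cv2.resize(b[240:330,180:320],None,fx=5,fy=5,interpolation=cv2.INTER_CUBIC))
```

```text
21.2 [638.74484497 140.63654259 147.21713996] [ 0.78813876 -1.04978759  0.0651794 ]
```

View pics/side11.png

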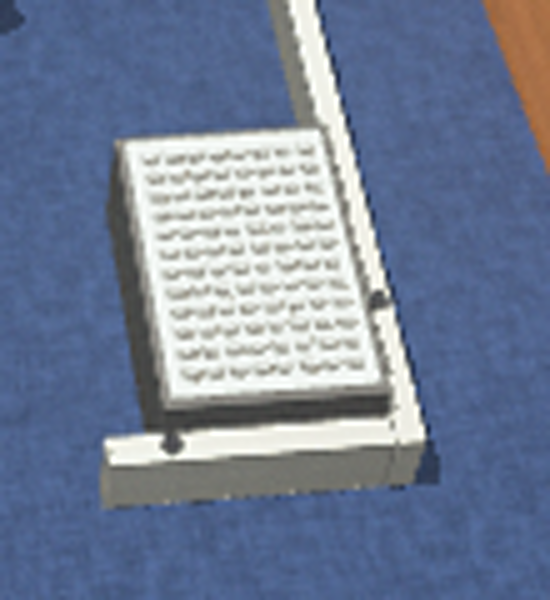

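View pics/scene11.png

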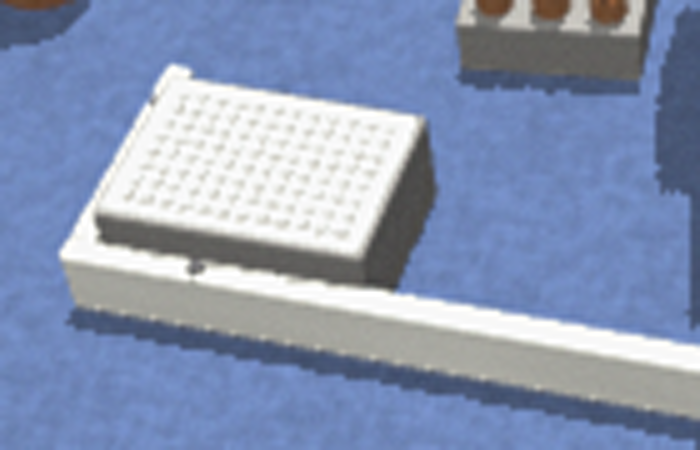

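View pics/sideF.png

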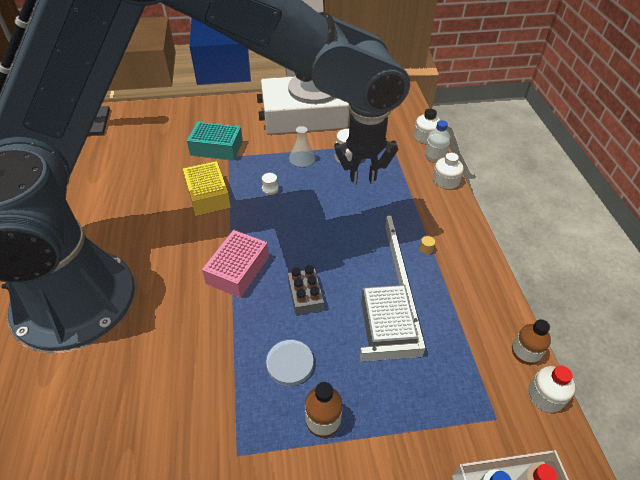

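Run:
```python
from h import *
D=calibration("side");S=calibration("scene")
a0=cv2.imread("pics/side0.png")
def d(u,v,z): return ray(D,(u/5-.4+340,v/5-.4+260),z)
def s(u,v,z): return ray(S,(u/5-.4+180,v/5-.4+240),z)
O=np.array([676.5,-222.8]);ya=np.array([696.9,115.2])-O;ya/=np.linalg.norm(ya);xa=np.array([ya[1],-ya[0]])
print(np.arctan2(-ya[0],ya[1]))
for f,L in [(d,[(388,387,52),(326,128,52),(119,139,52),(163,403,52)]),(s,[(97,214,52),(362,258,52),(427,118,52),(178,78,52)])]:
    P=np.array([f(*p) for p in L]); c=P.mean(0); print(P.round(1).tolist(),c.round(1),"in corner frame",(c-O)@xa,(c-O)@ya)
print("inner corner now",d(392,417,35),"rack end face at z35",d(165,432,35))
```

```text
-0.060281903661978754
[[677.5, -217.8], [684.6, -97.0], [599.6, -91.3], [592.0, -213.2]] [ 638.4 -154.8] in corner frame -42.10752970168561 65.59306088404227
[[681.9, -215.1], [687.2, -93.5], [602.0, -88.8], [595.9, -209.3]] [ 641.8 -151.7] in corner frame -38.96954059601197 68.89385333243077
inner corner now [ 680.83059958 -221.16330043] rack end face at z35 [ 593.71964292 -215.93997414]
```

Run:
```python
from h import *
D=calibration("side");S=calibration("scene")
for g in (0,2,4):
    # rack end top edge mid vs stop inner top edge: z52 vs z35 offset
    a=np.array(proj(D,(640,-219+g,52)));b=np.array(proj(D,(640,-219,35)));print("side end gap",g,((b-a)*5).round(1))
    a=np.array(proj(S,(682-g,-150,52)));b=np.array(proj(S,(682+12,-150,35)));b2=np.array(proj(S,(682,-150,35)));print("scene fence gap",g,((b2-a)*5).round(1))
a=cv2.imread("pics/sideF.png");b=cv2.imread("pics/sceneF.png")
u=[int(395-0),]
for col in (388,400,410): print("side col",col,[(r,int(a[r,col].mean())) for r in range(330,356)])
for col in (225,235): print("scene col",col,[(r,int(b[r,col].mean())) for r in range(280,306)])
```

```text
side end gap 0 [-5.6 23.1]
scene fence gap 0 [ 6.2 26. ]
side end gap 2 [-4.3 27.8]
scene fence gap 2 [ 4.7 29.4]
side end gap 4 [-3.  32.4]
scene fence gap 4 [ 3.1 32.8]
side col 388 [(330, 171), (331, 249), (332, 243), (333, 225), (334, 170), (335, 180), (336, 246), (337, 242), (338, 189), (339, 136), (340, 127), (341, 65), (342, 70), (343, 69), (344, 73), (345, 144), (346, 245), (347, 235), (348, 236), (349, 238), (350, 238), (351, 105), (352, 116), (353, 115), (354, 115), (355, 115)]
side col 400 [(330, 212), (331, 241), (332, 186), (333, 155), (334, 231), (335, 244), (336, 242), (337, 222), (338, 131), (339, 131), (340, 59), (341, 69), (342, 69), (343, 61), (344, 122), (345, 244), (346, 232), (347, 234), (348, 237), (349, 235), (350, 108), (351, 110), (352, 113), (353, 114), (354, 113), (355, 114)]
side col 410 [(330, 245), (331, 226), (332, 179), (333, 164), (334, 246), (335, 244), (336, 243), (337, 128), (338, 131), (339, 69), (340, 67), (341, 69), (342, 59), (343, 120), (344, 249), (345, 233), (346, 230), (347, 234), (348, 239), (349, 158), (350, 110), (351, 113), (352, 113), (353, 112), (354, 110), (355, 112)]
scene col 225 [(280, 245), (281, 244), (282, 211), (283, 224), (284, 249), (285, 251), (286, 217), (287, 130), (288, 98), (289, 94), (290, 95), (291, 92), (292, 106), (293, 217), (294, 252), (295, 249), (296, 251), (297, 216), (298, 161), (299, 160), (300, 161), (301, 161), (302, 163), (303, 158), (304, 159), (305, 160)]
scene col 235 [(280, 233), (281, 225), (282, 249), (283, 249), (284, 222), (285, 230), (286, 250), (287, 239), (288, 193), (289, 116), (290, 97), (291, 94), (292, 93), (293, 92), (294, 110), (295, 226), (296, 250), (297, 249), (298, 251), (299, 201), (300, 157), (301, 161), (302, 161), (303, 162), (304, 160), (305, 164)]
```

Run:
```python
from h import *
b=cv2.imread("pics/sceneF.png");p=cv2.imread("pics/scene10.png");p=cv2.resize(p,(260,160),interpolation=cv2.INTER_AREA)
for col in (210,220,230,240):
    x=b[275:305,col].mean(1);y=p[85:115,col-180].mean(1)
    print(col,[round(float(np.clip((217-v[8:22])/120,0,1).sum()),1) for v in (x,y)])
    print(x[8:24].astype(int),y[8:24].astype(int))
```

```text
210 [6.5, 6.3]
[225 170 106  96  99  93 102 158 223 250 249 244 181 158 160 160] [224 177 116  96  94  93 106 159 220 247 248 237 185 162 161 161]
220 [7.1, 6.9]
[249 250 218 143 101  94  94  94 102 154 119 185 255 224 165 159] [247 246 217 165 111  96  95  94 102 128 133 188 243 220 169 159]
230 [6.0, 5.5]
[247 249 249 240 196 122  93  96  93  91 102 211 252 249 251 206] [221 228 247 246 213 149 104  96  95  94 114 200 245 249 245 206]
240 [6.0, 5.6]
[249 240 210 248 250 238 186 113  95  96  94  94 124 211 251 249] [246 247 238 232 247 242 202 133 100  94  93  97 131 205 246 249]
```

Run:
```python
from h import *
a=cv2.imread("pics/side0.png");b=cv2.imread("pics/sideF.png")
for n,(x0,y0,x1,y1) in dict(block=(285,258,330,316),dish=(262,335,320,390),bottle=(300,378,348,440),weight=(415,230,442,258),jar=(256,168,284,197),flask=(286,122,308,168)).items():
    t=a[y0:y1,x0:x1]; r=cv2.matchTemplate(b[y0-12:y1+12,x0-12:x1+12],t,cv2.TM_CCOEFF_NORMED); _,m,_,l=cv2.minMaxLoc(r); print(n,round(m,2),l[0]-12,l[1]-12)
a=cv2.imread("pics/scene0.png");b=cv2.imread("pics/sceneF.png")
x0,y0,x1,y1=460,288,502,338
t=a[y0:y1,x0:x1]; r=cv2.matchTemplate(b[y0-12:y1+12,x0-12:x1+12],t,cv2.TM_CCOEFF_NORMED); print("pot",cv2.minMaxLoc(r)[1::2])
print(sign_off())
```

```text
block 0.87 0 0
dish 1.0 0 0
bottle 1.0 0 0
weight 0.82 0 0
jar 0.9 0 0
flask 0.53 0 0
pot (0.9995138049125671, (12, 12))
the job is handed in; nothing more can be done
None
```

I pushed the grey rack home with the fingers, never gripping or lifting it, and handed the job in at about 21 s of the 58 s allowed. I did it in four pushes: towards the fence, along it, flush against the fence, then against the stop.

**Last checks:**
- **Contact:** both final pushes ended hard. Against the fence the hand stopped moving at about 32 N, and against the stop it moved only 0.2 mm while the force rose from 13 to 25 N.
- **Rack position:** the side view, measured against the inside corner in the same picture, puts the rack's centre near (-46, 64) mm. Home is (-44, 63) mm, and the long side looks parallel to the fence.
- **Bystanders:** comparing pictures from before and after, all seven are where they started. The flask's match was weak (0.53), and the weight's and block's were moderate (0.82 and 0.87), but none showed any shift.
- **Hand:** it is up and clear, with essentially no force on it.

**Checks that disagreed:**
- **Single-view positions:** the pictures are only good to a few millimetres. Measured against the corner found in the first side picture, the final side and scene views gave (-42, 66) and (-39, 69) mm. The scene figure would put the rack inside both bars, so I take it as calibration error.
- **Gap to the stop:** from the side picture alone I can't rule out a gap of up to about 3 mm, so my evidence that the rack touches the stop is mainly the force.
- **Gap to the fence:** the last push may have drawn the rack up to about 1 mm off the fence. That is inside the tolerance, so I did not press it again.

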